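# Dry and stack the washed parts trays

### The arm

A 6-joint arm with a two-finger parallel gripper is mounted at the origin on the work surface. World frame = base frame: x ahead of the robot, y to its left, z up, the work surface at z = 0. Lengths are in m, angles in rad, forces in N, time in s.
With the tool pointing down it reaches from about 0.275 to 0.875 m from the base axis. Payload 12.5 kg.
Tool frame: the origin (TCP) lies midway between the tips of the shut fingers; the grasp point (between the pads) lies 19 mm behind it; z points along the fingers, y is the line along which they close (so a half turn about z gives the same grasp; the last joint's range is limited). The gripper opens to 85 mm and grips with 20 to 120 N. Pads are 22 mm wide; open, the fingers measure 114 mm over their backs; the gripper's body (76 mm by 85 mm) begins 54 mm behind the grasp point. The pads swing forward as they close: fully open they stand 13 mm farther back than shut.
Start: joints at [-1.188, 0.351, 1.652, -0, 1.139, -0.085], TCP at [0.248, -0.491, 0.231] pointing down, gripper open.
Joint ranges: [-2.75, 2.75], [-0.79, 2.1], [0.01, 2.65], [-1.57, 4.71], [0.07, 3.14], [-2.87, 2.87]. Speed limits (rad/s): [2.22, 2.22, 2.79, 3.14, 3.14, 3.14].

### API

Orientations are given as a unit quaternion [x, y, z, w].
In Python, from cell import r gives the robot as it stands. Calls block until the motion is done:
- r.move_to(position, orientation): joint-space move of the TCP to a pose.
- r.move_linear(position, rot=None, vel=0.15): straight line of the TCP; rot=None keeps the orientation; vel is the mean speed in m/s.
- r.set_joints(angles): joint-space move.
- r.set_gripper(opening, squeeze=None): opening from 0.0 (shut) to 1.0 (fully open); squeeze is the grip in N (None keeps the last); returns when the fingers have stopped.
- r.sleep(seconds).
- r.inverse_kinematics(position, orientation): joint angles nearest the present ones, or None.
- r.get_obs(): the state.
- r.get_image(name): name is "scene" or "top"; returns a dict with "pixels" (384x512x3 uint8, red, green, blue), "depth" (384x512 float32, m along the optical axis (not along the pixel's ray), 0 where there is no reading), "fx", "fy", "cx", "cy" (pixels), "camera_from_world" (4x4, takes a point from world to camera coordinates). Camera axes: x right, y down, z forward; pixel columns grow to the right and rows downward; lengths in m; the calibration is good to about 2 mm. A picture is of the moment at which its call begins.
A pose or a line that the arm cannot do raises r.PlanningError and nothing moves.
- r.hand_in(): hands the job in; it is judged then, once.
Trained networks look in a picture, given as the dict that the camera call returned (one of the last four; its "shot" number tells which), for a name from the list of things; names that differ only in an ending like _2 or _b are one class to them, and where a whole thing is asked for, a point or a joint stands for the part that bears it (a point fixed in the world has none). Each returns a list of dicts, best first, with "score" (0 to 1); they miss things now and then, are a little off and sometimes report something else, mostly with a low value. They report only what shows in the picture. A call takes as long as a camera call.
- r.find_in(picture, label): "location" ([column, row] as shares, 0 to 1, of the picture: columns of its width, rows of its height, amid what is visible of it).
- r.cut_out(picture, label): "region" (384x512 bool, what is visible of it) and "location" ([column, row] as shares, 0 to 1, of the picture: columns of its width, rows of its height, amid what is visible of it).
- r.landmark_of(picture, label): "location" ([column, row] as shares, 0 to 1, of the picture: columns of its width, rows of its height: a listed point, or the origin of a listed thing).
The state is a dict: "t": time; "q": joint angles; "qvel": joint speeds; "effort": joint torques, N m; "tool_pos": TCP position; "ee_rot": TCP orientation; "contact_force": force on the tool from outside, world axes, zero at the start; "torque": the same for the moment, N m; "opening": opening from 0.0 (shut) to 1.0 (fully open); "finger_force": force on a finger pad.
Only numpy, scipy, OpenCV 4.12 (cv2) and the standard library are available. Lean on these libraries where they do the work, as an engineer would, in place of code of your own. Each camera call takes 0.05 s, during which the arm holds its last target. There are 200 camera calls.

### The job

The wash is over: shut off the ultrasonic cleaner by turning its timer knob back to the zero stop, and put the washed trays away. Take the green tray first, then the blue one: lay it flat in the middle of the black blow-off pad, press the air duster's red cap fully down and let it spring up again, then nest the tray on the stack, turned so that its outline matches the tray below and it sits right down on it (green on the white bottom tray, blue on the green). Finish with every little orange-lidded pot standing upright in the top (blue) tray, and leave the loupe, the screwdriver and the glass dish as they are.

Things in the scene. Friction and masses are not known exactly. Their poses are not given: they have to be found in the camera images.
- green_tray: Green open D-shaped tray, 60 mm (x) by 100 mm (y), 22 mm high. Origin: centre of the underside; z up. Straight back at x = -30 mm; both front (+x) corners rounded off, front edge straight for 44 mm at x = +30 mm. Foot: z 0 to 5 mm, set in 7.5 mm from the outline at its bottom, 5 mm at its top. Walls 3 mm, floor top at z = 8 mm. 60-110 g. Grip it across its width, along x.
- blue_tray: Blue tray, exactly like the green one in shape, size and frame. Stacked, a tray's foot drops into the mouth of the one below (2 mm play all round) and its body rests on that one's rim, 17 mm higher; this works only when both are turned the same way (the straight backs on the same side).
- bottom_tray: White tray of the same shape, fixed on a brown wooden plinth 110 x 140 x 10 mm fixed to the bench. Origin: on the bench under its centre; axes as the other trays. Its rim is 32 mm above the origin. Nested on it, the first tray's origin is 27 mm above this origin and the second's 44 mm (the second's inner floor 52 mm, its rim 66 mm).
- air_station: Grey plate fixed to the bench with a square black ribbed pad, 130 x 130 mm, top 8 mm above the bench. Origin: on the bench under the pad's middle; z up. An air-duster can, 52 mm across, blue, is clamped upright with its axis at y = -130 mm in this frame (its clamp reaches from y = -94 to -171 mm); its thin nozzle tube points over the pad.
- air_cap (a joint): Travel of the can's sprung red cap (m): 0 up, 0.006 fully down. It takes about 3 N to start moving and 9 N to reach its bottom stop; it springs back by itself when let go.
- air_cap_top (a point): Middle of the top of the red cap, a disc 34 mm across: press it straight down. 176 mm above the bench when up; goes down with the cap.
- cleaner: Ultrasonic cleaner, white with a blue band, fixed: 200 mm (x) by 150 mm (y), deck 105 mm high; a clear lid with a black handle (up to 131 mm) covers the tank on its +x part. Origin: centre of its underside. The timer knob stands on the deck at x = -62 mm.
- timer (a joint): Angle of the cleaner's timer knob (rad): 0 at its zero stop (machine off); grows as it is turned clockwise seen from above, up to 3.1. Turn it anticlockwise, seen from above, back to the hard stop at zero. Friction about 0.04 N m; stays where it is left.
- timer_grip (a point): On the knob's axis at the height to grip. Black knob: a disc 36 mm across with an upright bar 34 mm long and 14 mm thick, its top 7 mm above and its foot (top of the disc) 23 mm below this point. This x axis runs along the bar and turns with the knob; a white line on the bar's -x half points to the red mark on the cleaner's -x side at zero.
- pot1: Closed screw-top aluminium pot with an orange lid, upright cylinder 26 mm across, 30 mm high, 35 g. Origin: centre of its underside. One to three alike are present; an absent one reads None from start to end.
- pot2: Closed screw-top aluminium pot with an orange lid, upright cylinder 26 mm across, 30 mm high, 35 g. Origin: centre of its underside. One to three alike are present; an absent one reads None from start to end.
- pot3: Closed screw-top aluminium pot with an orange lid, upright cylinder 26 mm across, 30 mm high, 35 g. Origin: centre of its underside. One to three alike are present; an absent one reads None from start to end.
- loupe: Black eye loupe, 35 mm across and 34 mm high, loose. Origin: centre of its underside. Not part of the job.
- screwdriver: Screwdriver with red handle, 150 mm long, lying loose on the bench. Origin: below its middle; x along it. Not part of the job.
- glass_dish: Covered glass dish with a knob, 90 mm across and 60 mm high, loose. Origin: centre of its underside. Not part of the job.

How it is judged:
By the outcome, as a careful person would: the job done as asked, in the order asked, and still so for the second after the job is handed in, with the robot touching nothing.
Of pot1, pot2, pot3 only 1 to 3 are there at a start; the rules pass over those that are not, and their reading is None.
At some moment in a run one of green_tray, blue_tray, pot1, pot2, pot3 may be knocked a few centimetres aside while the robot is not near it.
It also fails if it takes over 210 s, if anything falls off the work surface, if the arm or the gripper's body presses on something with over 40 N, if the wrist force passes 120 N, or if a joint passes its speed limit or range.

## Working session

There is one attempt and no reset: what is moved stays moved. The work goes in short steps, each a Python script; the robot and the scene stay as the last script left them, time stands still between calls to the robot, and variables do not carry over. Pictures are saved under pics/ and viewed, at most 14 in all, crops included, and the job is handed in when it is done.

```bash
ls; mkdir -p pics; python3 - <<'E'
from cell import r
import cv2,numpy as np
for n in("scene","top"):
    p=r.get_image(n); cv2.imwrite(f"pics/{n}0.png",cv2.resize(p["pixels"][:,:,::-1],(800,600),interpolation=cv2.INTER_CUBIC))
    print(n,p["fx"],p["cx"],p["cy"],np.round(p["camera_from_world"],3).tolist())
o=r.get_obs();print(o["t"],o["ee_rot"],o["opening"])
E
```

```text
cell.py
pics
scene 416.38202702246735 255.259814807943 189.3967837081063 [[-0.775, 0.632, 0.008, 0.456], [0.459, 0.572, -0.68, -0.192], [-0.434, -0.523, -0.733, 1.472], [0.0, 0.0, 0.0, 1.0]]
top 452.20583546328425 258.28446238647837 187.65027351111235 [[0.007, -1.0, 0.006, -0.016], [-0.983, -0.008, -0.186, 0.628], [0.186, -0.005, -0.983, 1.512], [0.0, 0.0, 0.0, 1.0]]
0.1 [ 9.72766358e-01  2.31787268e-01 -8.09450393e-05 -5.18495551e-04] 0.9982864844128287
```

View pics/scene0.png

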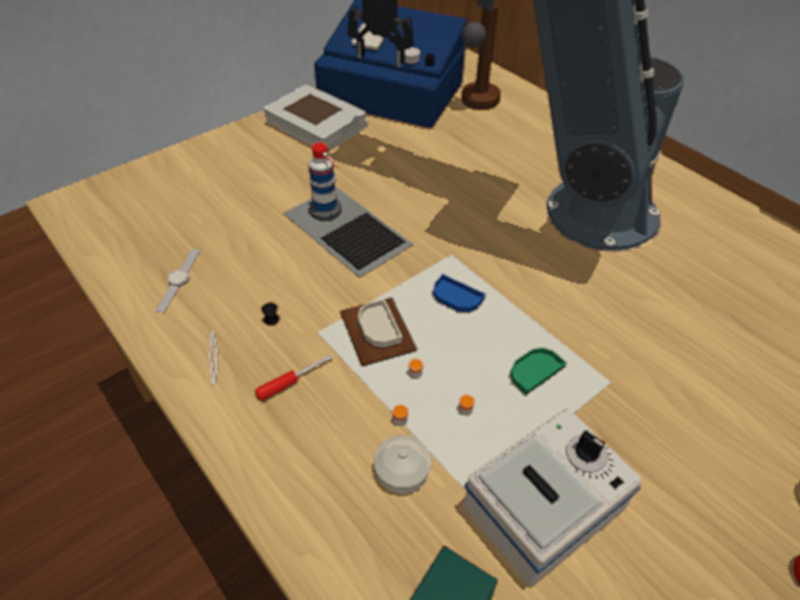

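View pics/top0.png

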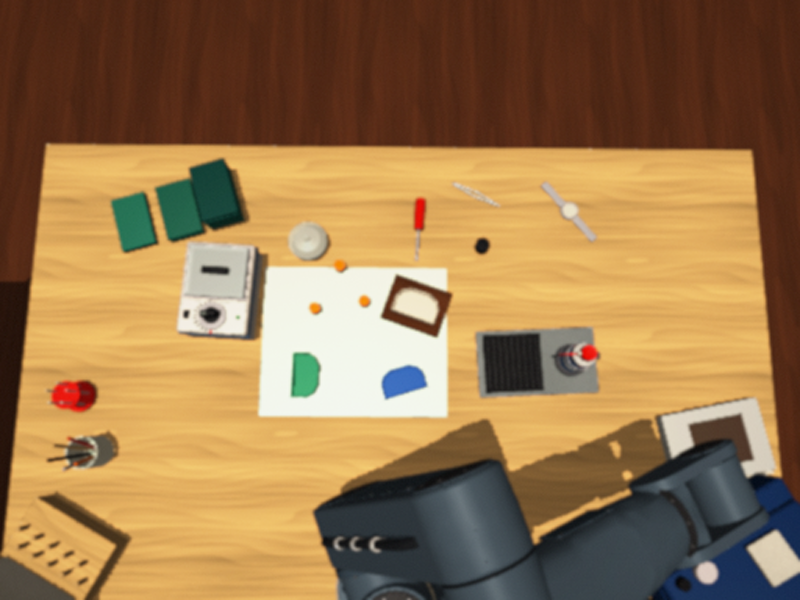

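Both views show green tray (top view 305,375), blue tray (404,381), white tray on its plinth (415,303), and three pots at (340,266), (364,301) and (315,308). They also show the pad (512,362), red cap (588,353) and timer knob (210,315). Next I measure these.

```bash
cat > h.py <<'E'
from cell import r
import numpy as np, cv2
from scipy.optimize import minimize
from scipy.ndimage import map_coordinates
from scipy.spatial.transform import Rotation as R
def cloud(p):
    v,u=np.mgrid[:384,:512].astype(float); d=p["depth"].astype(float)
    c=np.stack([(u-p["cx"])/p["fx"]*d,(v-p["cy"])/p["fy"]*d,d],-1)
    T=p["camera_from_world"]; W=(c-T[:3,3])@T[:3,:3]
    W[d<=0]=np.nan; return W
def ray(p,loc):
    T=p["camera_from_world"];o=-T[:3,:3].T@T[:3,3]
    d=T[:3,:3].T@np.array([(loc[0]*512-.5-p["cx"])/p["fx"],(loc[1]*384-.5-p["cy"])/p["fy"],1]);return o,d
def on_plane(p,loc,z):
    o,d=ray(p,loc);return (o+d*(z-o[2])/d[2])[:2]
# D template signed distance, 0.5 mm grid, +-100 mm
_t=np.linspace(0,np.pi/2,15)
POLY=np.r_[[[-30,-50]],np.c_[2+28*np.sin(_t),-22-28*np.cos(_t)],np.c_[2+28*np.cos(_t),22+28*np.sin(_t)],[[-30,50]]]
_m=np.zeros((401,401),np.uint8);cv2.fillPoly(_m,[np.int32(np.round(POLY*2+200))],1)
SDF=(cv2.distanceTransform(1-_m,cv2.DIST_L2,5)-cv2.distanceTransform(_m,cv2.DIST_L2,5))/2
def fitD(P,inside):
    P=P*1000;c0=P[inside].mean(0);near=np.hypot(*(P-c0).T)<85;P=P[near];s=np.where(inside[near],1,-1)
    def cost(x):
        c,n=np.cos(x[2]),np.sin(x[2]);q=(P-x[:2])@np.array([[c,-n],[n,c]])
        d=map_coordinates(SDF,(q[:,::-1]*2+200).T,order=1,mode='nearest')
        return np.mean(np.clip(.5+s*d/6,0,1)**2*1.0)
    best=min((minimize(cost,[*c0,a],method='Nelder-Mead',options=dict(initial_simplex=[[*c0,a],[c0[0]+8,c0[1],a],[c0[0],c0[1]+8,a],[*c0,a+.3]],xatol=.02,fatol=1e-7)) for a in np.arange(0,6.28,.79)),key=lambda s:s.fun)
    x=best.x;return np.array([x[0]/1000,x[1]/1000,(x[2]+np.pi)%(2*np.pi)-np.pi]),best.fun
def tray(p,label,zlo=.006,near=None):
    c=r.cut_out(p,label)
    if not c: return None
    W=cloud(p);m=c[0]["region"];ok=np.isfinite(W).all(-1)
    ins=m&ok&(W[...,2]>zlo)
    x,f=fitD(W[ok][:,:2],ins[ok]);z=np.percentile(W[ins][:,2],97)
    return x,round(f,4),round(float(z),4),round(c[0]["score"],2)
def pots(p,zmin=.015,n=3):
    W=cloud(p);h=cv2.cvtColor(p["pixels"],cv2.COLOR_RGB2HSV)
    m=((h[...,0]>8)&(h[...,0]<17)&(h[...,1]>190)&(h[...,2]>130)&(np.nan_to_num(W[...,2])>zmin)).astype(np.uint8)
    k,l,s,_=cv2.connectedComponentsWithStats(m);out=[]
    for i in range(1,k):
        if s[i,4]<20: continue
        Q=W[l==i];t=Q[Q[:,2]>np.percentile(Q[:,2],85)-.004]
        out.append(np.r_[(t[:,:2].min(0)+t[:,:2].max(0))/2,np.median(t[:,2]),np.ptp(t[:,:2],axis=0),s[i,4]])
    return out
def down(yaw):  # tool pointing down, tool y (closing line) at world angle yaw
    return R.from_matrix(np.array([[np.sin(yaw),np.cos(yaw),0],[-np.cos(yaw),np.sin(yaw),0],[0,0,-1.]])).as_quat()
def yaw_now():
    y=R.from_quat(r.get_obs()["ee_rot"]).as_matrix()[:,1];return np.arctan2(y[1],y[0])
E
cat > a.py <<'E'
from h import *
np.set_printoptions(precision=4,suppress=True)
S={n:r.get_image(n) for n in("top","scene")}
for n,p in S.items():
    print(n)
    for l,z in(("green_tray",.006),("blue_tray",.006),("bottom_tray",.014)): print(l,tray(p,l,z))
    for q in pots(p): print("pot",q)
    W=cloud(p)
    for l in("cleaner","air_station","timer_grip","air_cap_top","bottom_tray"):
        f=r.landmark_of(p,l)
        for k in f[:2]:
            u,v=int(k["location"][0]*512),int(k["location"][1]*384); print(l,round(k["score"],2),W[v,u],on_plane(p,k["location"],0))
    for l in("air_cap","timer","air_station","cleaner"):
        c=r.cut_out(p,l)
        if c:
            Q=W[c[0]["region"]];Q=Q[np.isfinite(Q).all(1)];print(l,round(c[0]["score"],2),len(Q),"min",np.percentile(Q,2,axis=0),"max",np.percentile(Q,98,axis=0))
a,b=[(ray(S[n],r.landmark_of(S[n],"timer_grip")[0]["location"])) for n in S]
for l in("timer_grip","air_cap_top"):
    (o1,d1),(o2,d2)=[ray(S[n],r.landmark_of(S[n],l)[0]["location"]) for n in S]
    t=np.linalg.lstsq(np.c_[d1,-d2],o2-o1,rcond=None)[0];print(l,o1+t[0]*d1,o2+t[1]*d2)
np.savez("s.npz",**{n+"_W":cloud(S[n]) for n in S},**{n+"_p":S[n]["pixels"] for n in S})
p=S["scene"]["pixels"][255:330,350:425,::-1];t=S["top"]["pixels"][180:255,105:180,::-1]
cv2.imwrite("pics/knob.png",cv2.resize(np.hstack([p,t]),(800,400),interpolation=cv2.INTER_CUBIC))
E
python3 a.py
```

```text
top
green_tray (array([ 0.453 ,  0.2119, -1.5874]), np.float64(0.093), 0.024, 0.62)
blue_tray (array([ 0.441 , -0.0097,  0.2925]), np.float64(0.0787), 0.0245, 0.71)
bottom_tray (array([ 0.6119, -0.0394, -0.3261]), np.float64(0.0811), 0.0332, 0.96)
pot [ 0.7015  0.1366  0.0327  0.0183  0.0215 24.    ]
cleaner 0.74 [0.6024 0.3843 0.1011] [0.6217 0.4093]
air_station 0.59 [ 0.4807 -0.2539  0.0109] [ 0.4828 -0.257 ]
air_station 0.48 [0.6956 0.1412 0.0188] [0.698  0.1443]
timer_grip 0.67 [0.5645 0.384  0.1463] [0.5871 0.4226]
timer_grip 0.52 [ 0.4844 -0.2542  0.0097] [ 0.4845 -0.2567]
air_cap_top 0.54 [ 0.4926 -0.3939  0.174 ] [ 0.5108 -0.4429]
bottom_tray 0.96 [ 0.6038 -0.0387  0.0116] [ 0.6042 -0.0375]
air_cap 0.65 97 min [ 0.4739 -0.4011  0.1604] max [ 0.502  -0.3695  0.1803]
air_station 0.97 3236 min [ 0.4116 -0.4399 -0.0027] max [ 0.5574 -0.1837  0.1721]
cleaner 0.81 2968 min [0.5305 0.3174 0.0258] max [0.7238 0.4663 0.1352]
scene
green_tray (array([ 0.4499,  0.2118, -1.5952]), np.float64(0.0741), 0.0228, 0.79)
blue_tray (array([ 0.4399, -0.0068,  0.2961]), np.float64(0.1066), 0.0231,
[... 239 characters left out ...]
227 53.    ]
cleaner 0.8 [0.6964 0.4241 0.1205] [0.6406 0.3989]
air_station 0.88 [ 0.4912 -0.2471  0.0046] [ 0.4861 -0.2514]
timer_grip 0.62 [0.5753 0.395  0.1479] [0.4819 0.3598]
timer_grip 0.17 [0.7089 0.1466 0.0027] [0.709  0.1463]
air_cap_top 0.56 [ 0.4893 -0.3781  0.1734] [ 0.355  -0.5993]
bottom_tray 0.71 [ 0.626  -0.0285  0.0158] [ 0.6183 -0.0376]
timer 0.76 284 min [0.5625 0.3864 0.1108] max [0.5859 0.4186 0.1497]
air_station 0.97 2838 min [ 0.4083 -0.4337 -0.001 ] max [ 0.5577 -0.1785  0.1699]
cleaner 0.58 7317 min [0.5398 0.3268 0.0204] max [0.7336 0.4757 0.1326]
timer_grip [0.5668 0.3881 0.1297] [0.5645 0.3917 0.1303]
air_cap_top [ 0.4923 -0.3961  0.1705] [ 0.4836 -0.3883  0.1674]
```

View pics/knob.png

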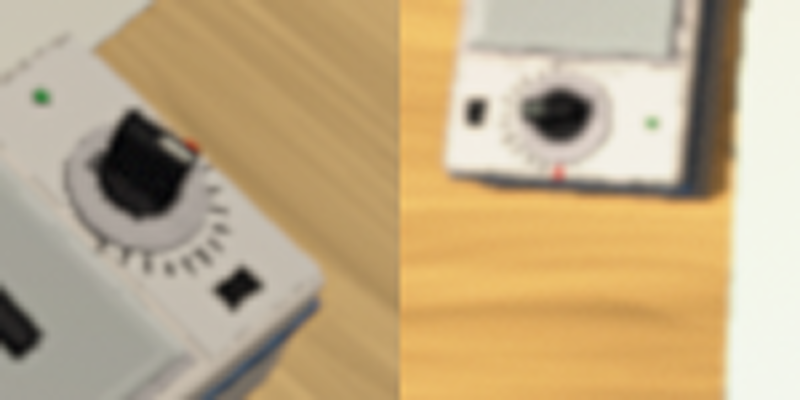

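The crops show the knob's white line pointing to about world +y (top crop 525,107; scene crop 175,148). The red mark is on -x, so the timer stands at about 1.6 rad. I'll refine this offline.

```bash
cat > b.py <<'E'
import numpy as np,cv2
np.set_printoptions(precision=4,suppress=True)
s=np.load("s.npz")
for n in("top","scene"):
    W=s[n+"_W"];P=s[n+"_p"];h=cv2.cvtColor(P,cv2.COLOR_RGB2HSV);X,Y,Z=np.moveaxis(W,-1,0);ok=np.isfinite(Z)
    print(n)
    m=ok&(np.hypot(X-.567,Y-.390)<.03)&(Z>.138);Q=W[m];r_=cv2.minAreaRect(np.float32(Q[:,:2]*1000));c=np.cov(Q[:,:2].T);w,v=np.linalg.eigh(c)
    print("bar",len(Q),r_,"pca",np.degrees(np.arctan2(v[1,1],v[0,1])),w**.5,Q.mean(0),Q[:,2].max())
    wl=m&(h[...,2]>110)&(h[...,1]<80);print("white",W[wl].mean(0) if wl.any() else None,wl.sum())
    m=ok&(X>.5)&(X<.8)&(Y>.28)&(Y<.5)&(Z>.098)&(Z<.125);print("deck",cv2.minAreaRect(np.float32(W[m][:,:2]*1000)))
    m=ok&(X>.38)&(X<.6)&(Y>-.36)&(Y<-.15)&(Z<.03)&(h[...,2]<60);m=cv2.morphologyEx(m.astype(np.uint8),cv2.MORPH_OPEN,np.ones((3,3)));k,l,st,_=cv2.connectedComponentsWithStats(m);i=1+np.argmax(st[1:,4])
    print("pad",cv2.minAreaRect(np.float32(W[l==i][:,:2]*1000)),W[l==i][:,2].mean())
    m=ok&(X>.44)&(X<.54)&(Y>-.45)&(Y<-.34)&(Z>.160)&((h[...,0]<6)|(h[...,0]>174))&(h[...,1]>150);Q=W[m];print("cap",len(Q),Q.min(0),Q.max(0),np.median(Q,axis=0))
    m=ok&(X>.40)&(X<.58)&(Y>-.37)&(Y<-.18)&(Z>.03);print("nozzle",m.sum(),W[m][:,:].min(0) if m.any() else 0,W[m].max(0) if m.any() else 0)
    m=ok&(h[...,0]>5)&(h[...,0]<19)&(h[...,1]>200)&(Z>.02)&(X>.5)&(X<.8)&(Y>0)&(Y<.3)
    k,l,st,_=cv2.connectedComponentsWithStats(m.astype(np.uint8))
    for i in range(1,k):
        if st[i,4]>10:Q=W[l==i];print("pot",(Q.min(0)+Q.max(0))/2,np.ptp(Q,axis=0),len(Q))
    for nm,x,y in(("bench",.5,.1),("bench",.7,-.2)):
        m=ok&(np.hypot(X-x,Y-y)<.02);print(nm,np.median(Z[m]))
E
python3 b.py
```

```text
top
bar 47 ((567.7819213867188, 397.35321044921875), (13.614835739135742, 33.333595275878906), 2.6398277282714844) pca 94.40943388439248 [0.0042 0.01  ] [0.5683 0.3986 0.1471] 0.15420125175743546
white [0.5693 0.4118 0.1474] 7
deck ((630.7899169921875, 395.420166015625), (150.7046356201172, 200.34176635742188), 86.48663330078125)
pad ((482.2122497558594, -257.3023986816406), (125.15703582763672, 125.38970947265625), 2.619591474533081) 0.00688115952489356
cap 77 [ 0.4733 -0.403   0.1642] [ 0.5021 -0.3712  0.182 ] [ 0.4866 -0.3861  0.1741]
nozzle 114 [ 0.4695 -0.3698  0.0306] [ 0.5103 -0.3341  0.1685]
pot [0.6993 0.1369 0.0291] [0.0183 0.0221 0.017 ] 29
pot [0.6175 0.0784 0.0301] [0.0148 0.0146 0.0118] 19
pot [0.5995 0.1909 0.027 ] [0.0153 0.0145 0.0084] 19
bench -0.00014569220053701614
bench -0.0019583630124528216
scene
bar 119 ((569.504638671875, 402.2021484375), (14.407106399536133, 33.58051300048828), 5.81071138381958) pca 96.01912983276621 [0.0042 0.0098] [0.5713 0.4025 0.1464] 0.1522277476122111
white [0.5668 0.4033 0.1479] 22
deck ((631.126953125, 398.3688659667969), (150.3343048095703, 201.2232208251953), 86.51546478271484)
pad ((482.0032653808594, -254.69285583496094), (128.40585327148438, 131.6948699951172), 2.8176686763763428) 0.0067648007837539945
cap 69 [ 0.4759 -0.4     0.1609] [ 0.5043 -0.368   0.1786] [ 0.4918 -0.3786  0.1735]
nozzle 328 [ 0.4672 -0.3699  0.0305] [ 0.5123 -0.3299  0.1764]
pot [0.6186 0.0845 0.0302] [0.0186 0.0197 0.0091] 32
pot [0.6032 0.195  0.0291] [0.0208 0.0217 0.0085] 44
pot [0.7011 0.1402 0.0295] [0.0215 0.0227 0.0056] 48
bench 0.000590805409358126
bench -0.0014301986840004788
```

```bash
cat > c.py <<'E'
from h import *
np.set_printoptions(precision=3,suppress=True)
k=np.array([.569,.400]);b=np.radians(95)
c=[]
for y in(b-np.pi/2,b+np.pi/2):
    q=r.inverse_kinematics([*k,.20],down(y));q2=r.inverse_kinematics([*k,.20],down(y+1.4));print(np.degrees(y),q,None if q2 is None else q2[5]);c.append((y,q,q2))
c=[x for x in c if x[1] is not None and x[2] is not None and abs(x[2][5]-x[1][5])<2 and abs(x[2][5])<2.7]
y,q,q2=min(c,key=lambda x:abs(x[2][5]));sg=np.sign(q2[5]-q[5]);print("pick",y,q[5],q2[5],sg)
t0=r.get_obs()["t"];r.move_to([*k,.20],down(y));print("t move",r.get_obs()["t"]-t0)
r.set_gripper(.5,25);r.move_linear([*k,.124],vel=.08)
print(r.get_obs()["tool_pos"],r.get_obs()["contact_force"],r.get_obs()["opening"])
r.set_gripper(0.0,25);o=r.get_obs();print("grip",o["opening"],o["contact_force"],o["torque"],o["finger_force"],o["t"])
np.save("sg.npy",sg)
E
python3 c.py
```

```text
Traceback (most recent call last):
  File "c.py", line 6, in <module>
    q=r.inverse_kinematics([*k,.20],down(y));q2=r.inverse_kinematics([*k,.20],down(y+1.4));print(np.degrees(y),q,None if q2 is None else q2[5]);c.append((y,q,q2))
                                    ~~~~^^^
  File "h.py", line 46, in down
    return R.from_matrix(np.array([[np.sin(yaw),np.cos(yaw),0],[-np.cos(yaw),np.sin(yaw),0],[0,0,-1.]])).as_quat()
           ~~~~~~~~~~~~~^^^^^^^^^^^^^^^^^^^^^^^^^^^^^^^^^^^^^^^^^^^^^^^^^^^^^^^^^^^^^^^^^^^^^^^^^^^^^^^^
  File "scipy/spatial/transform/_rotation.pyx", line 1143, in scipy.spatial.transform._rotation.Rotation.from_matrix
ValueError: Non-positive determinant (left-handed or null coordinate frame) in rotation matrix 0: [[ 0.087  0.996  0.   ]
 [-0.996  0.087  0.   ]
 [ 0.     0.    -1.   ]].
```

```bash
sed -i 's/\[\[np.sin(yaw),np.cos(yaw),0\],\[-np.cos(yaw),np.sin(yaw),0\]/[[-np.sin(yaw),np.cos(yaw),0],[np.cos(yaw),np.sin(yaw),0]/' h.py; python3 c.py
```

```text
5.000000000000007 [ 0.546  0.647  1.259 -0.     1.236  0.459] -0.9414436085573508
185.0 [ 0.546  0.647  1.259 -0.     1.236 -2.683] 2.2001490450324415
pick 0.0872664625997166 0.45855639144264915 -0.9414436085573508 -1.0
t move 3.3083
[0.569 0.4   0.125] [-0.182  0.454  0.382] 0.4996544978745178
grip 0.15881029944950184 [-5.147 -0.426  5.735] [-0.104  0.767  0.018] 27.19517022371292 6.9583
```

```bash
cat > d.py <<'E'
from h import *
np.set_printoptions(precision=3,suppress=True)
q=np.array(r.get_obs()["q"]);print(r.get_obs()["tool_pos"])
p=r.get_obs()["tool_pos"]
r.move_linear([p[0]-.001,p[1],p[2]+.001],vel=.02);q=np.array(r.get_obs()["q"])
d=0
for i in range(40):
    step=.2 if d<1.0 else .04
    q[5]-=step;d+=step;r.set_joints(q);o=r.get_obs()
    print(round(d,2),round(np.degrees(yaw_now()),1),o["torque"][2].round(3),o["contact_force"],o["t"].__round__(1))
    if abs(o["torque"][2])>.35 or d>1.65: break
E
python3 d.py
```

```text
[0.569 0.4   0.125]
0.2 16.2 0.063 [-2.012 -0.317 -0.979] 7.5
0.4 27.5 0.062 [-5.613 -2.185  2.053] 7.8
0.6 39.1 0.036 [-7.331 -2.52   3.015] 8.1
0.8 50.5 -0.006 [-8.81  -4.456  4.428] 8.4
1.0 62.0 -0.01 [-9.118 -5.153  4.173] 8.8
1.04 64.2 0.048 [-8.701 -7.476  5.93 ] 9.0
1.08 66.5 0.021 [-8.453 -7.397  6.314] 9.3
1.12 68.8 -0.024 [-10.003  -7.404   5.546] 9.5
1.16 71.1 0.007 [-8.81  -7.584  4.992] 9.8
1.2 73.4 0.017 [-9.5   -6.96   6.393] 10.0
1.24 75.7 0.003 [-9.853 -7.589  7.695] 10.3
1.28 78.0 -0.005 [-10.161  -8.216   6.87 ] 10.5
1.32 80.3 0.014 [-9.512 -9.164  7.521] 10.8
1.36 82.6 0.023 [-11.254  -9.465   6.33 ] 11.0
1.4 84.9 -0.045 [-11.534  -9.969   7.333] 11.3
1.44 87.1 -0.173 [-9.521 -8.275  6.698] 11.5
1.48 89.3 -1.138 [-10.438  -9.344   6.504] 11.8
```

```bash
cat >> h.py <<'E'
PARK=[-1.188,.351,1.652,0,1.139,-.085]
def look(labels,zlo=.006):
    S=[r.get_image(n) for n in("top","scene")];out={}
    for l,z in labels.items():
        f=[tray(p,l,z) for p in S];f=[x for x in f if x];a=np.array([x[0] for x in f])
        m=a.mean(0);m[2]=np.angle(np.exp(1j*a[:,2]).mean());out[l]=m
        print(l,[(x[0].round(4).tolist(),x[1].round(3),x[2],x[3]) for x in f])
    return S,out
def st(tag):
    o=r.get_obs();print(tag,"t",round(o["t"],1),"pos",np.round(o["tool_pos"],4),"F",np.round(o["contact_force"],1),"op",round(o["opening"],3),"ff",round(float(np.max(o["finger_force"])),1));return o
def up(z,vel=.2):
    p=r.get_obs()["tool_pos"];r.move_linear([p[0],p[1],z],vel=vel)
def pick(xy,yaw,z,sq=40,hov=.12,pre=1.0):
    r.set_gripper(pre);r.move_to([*xy,z+hov],down(yaw));r.move_linear([*xy,z],vel=.12);st("at")
    r.set_gripper(0.,sq);o=st("grip");up(z+hov);return o
E
cat > e.py <<'E'
from h import *
r.set_gripper(.5);st("rel");up(.22)
r.set_joints(PARK);r.set_gripper(1.0)
S,o=look(dict(green_tray=.006,blue_tray=.006,bottom_tray=.014))
g=o["green_tray"];print(g);np.save("look.npy",np.array([o[k] for k in("green_tray","blue_tray","bottom_tray")]))
W=cloud(S[1]);m=np.isfinite(W[...,2])&(np.hypot(W[...,0]-.569,W[...,1]-.4)<.03)&(W[...,2]>.138);w,v=np.linalg.eigh(np.cov(W[m][:,:2].T));print("bar deg",np.degrees(np.arctan2(v[1,1],v[0,1])))
pick(g[:2],g[2],0.0);st("up")
E
python3 e.py
```

```text
rel t 12.2 pos [0.5684 0.4003 0.1249] F [ 0.7 -0.4 -1. ] op 0.503 ff 0.0
green_tray [([0.4523, 0.2099, -1.6145], np.float64(0.088), 0.0253, 0.77), ([0.45, 0.2119, -1.6014], np.float64(0.08), 0.0234, 0.84)]
blue_tray [([0.6238, 0.3502, 1.5166], np.float64(0.63), 0.1302, 0.56), ([0.4388, -0.0061, 0.3253], np.float64(0.087), 0.0226, 0.8)]
bottom_tray [([0.6118, -0.0396, -0.3215], np.float64(0.076), 0.0332, 0.84), ([0.61, -0.0372, -0.3438], np.float64(0.035), 0.032, 0.69)]
[ 0.45115985  0.21089115 -1.6079707 ]
bar deg 175.0746649184595
at t 21.0 pos [0.4516 0.211  0.0006] F [-0.4  1.1  0.6] op 0.997 ff 0.0
grip t 21.4 pos [0.4514 0.211  0.0007] F [-1.4 -1.4  6.7] op 0.689 ff 42.9
up t 22.1 pos [0.4509 0.2108 0.1192] F [ 0.1 -0.6 -2.1] op 0.688 ff 43.2
```

```bash
cat >> h.py <<'E'
PAD=np.array([.482,-.256]);CAP=np.array([.488,-.386]);YB=-.333
def to_pad():
    r.move_to([*PAD,.12],down(YB));r.move_linear([*PAD,.0095],vel=.1);st("pad");r.set_gripper(1.0);st("rel");up(.25,.25)
def press():
    r.set_gripper(0.);r.move_to([*CAP,.205],down(YB));r.move_linear([*CAP,.179],vel=.08);f0=st("above")["contact_force"][2]
    for z in np.arange(.176,.163,-.001):
        r.move_linear([*CAP,z],vel=.02);o=r.get_obs();f=o["contact_force"][2]-f0;print(round(z,4),round(o["tool_pos"][2],4),round(f,1))
        if abs(f)>16: break
    r.sleep(.3);up(.21,.1);st("done")
E
cat > f.py <<'E'
from h import *
to_pad();press()
r.set_joints(PARK);S,o=look(dict(green_tray=.012,blue_tray=.006,bottom_tray=.014))
cv2.imwrite("pics/pad.png",np.vstack([cv2.resize(S[0]["pixels"][150:270,200:400,::-1],(500,300)),cv2.resize(S[1]["pixels"][80:200,170:370,::-1],(500,300))]))
st("end")
E
python3 f.py
```

```text
pad t 25.2 pos [ 0.4824 -0.2562  0.0101] F [ 0.7  0.5 -0.2] op 0.693 ff 43.1
rel t 25.6 pos [ 0.4821 -0.2561  0.0097] F [-0.5  1.5  0.2] op 1.001 ff 0.0
above t 28.6 pos [ 0.488  -0.3856  0.1787] F [ 0.  -0.9  0.5] op 0.001 ff 0.0
0.176 0.1762 0.4
0.175 0.1753 3.6
0.174 0.1742 3.4
0.173 0.1732 4.7
0.172 0.1723 5.8
0.171 0.1714 7.1
0.17 0.1705 7.9
0.169 0.17 11.2
0.168 0.1699 19.4
done t 31.8 pos [ 0.488  -0.386   0.2092] F [-0.2  0.8 -1.2] op -0.001 ff 0.0
green_tray [([0.4571, -0.2813, -0.3481], np.float64(0.071), 0.0308, 0.56), ([0.703, 0.419, -0.0469], np.float64(0.575), 0.1299, 0.74)]
blue_tray [([0.4409, -0.0096, 0.2964], np.float64(0.093), 0.0251, 0.68), ([0.44, -0.0072, 0.2925], np.float64(0.092), 0.0224, 0.85)]
bottom_tray [([0.6122, -0.0394, -0.3233], np.float64(0.084), 0.0339, 0.74), ([0.6099, -0.0372, -0.3278], np.float64(0.034), 0.0324, 0.61)]
end t 33.2 pos [ 0.2482 -0.4908  0.2309] F [-1.   0.6  0.5] op -0.001 ff 0.0
```

View pics/pad.png

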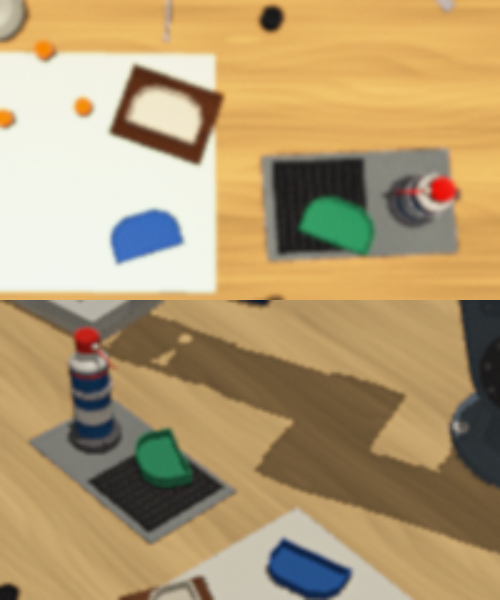

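The picture shows the green tray shifted off the pad's middle (top crop 337,225), by about 25 mm in x and in y: that is the announced knock. I'll re-grip it off-centre to stay clear of the nozzle, centre it again, and press the cap again.

```bash
cat > g.py <<'E'
from h import *
a=-.348;ty=np.array([-np.sin(a),np.cos(a)]);c=np.array([.456,-.280])+.010*ty
r.set_gripper(1.0);r.move_to([c[0],c[1]+.03,.25],down(a));r.move_linear([c[0],c[1]+.0,.20],vel=.1);
for z in(.15,.10,.05,.009):
    r.move_linear([*c,z],vel=.1);o=st("d")
    if np.linalg.norm(o["contact_force"])>8: raise SystemExit
r.set_gripper(0.,40);st("grip")
r.move_linear([*c,.025],vel=.1)
ty=np.array([-np.sin(YB),np.cos(YB)]);n=PAD+.010*ty
r.move_linear([*n,.035],rot=down(YB),vel=.1);r.move_linear([*n,.0095],vel=.08);st("pl")
r.set_gripper(1.0);st("rel");up(.25,.25)
press()
r.set_joints(PARK);S,o=look(dict(green_tray=.012))
cv2.imwrite("pics/pad2.png",cv2.resize(S[0]["pixels"][150:270,200:400,::-1],(500,300)))
st("end")
E
python3 g.py
```

```text
d t 36.6 pos [ 0.4597 -0.2707  0.1505] F [-0.3 -0.3  0.9] op 0.999 ff 0.0
d t 37.2 pos [ 0.4597 -0.2708  0.1005] F [-0.1 -0.9  0.4] op 1.002 ff 0.0
d t 37.9 pos [ 0.4597 -0.2708  0.0504] F [ 0.6 -0.4  0.1] op 1.0 ff 0.0
d t 38.5 pos [ 0.4596 -0.2707  0.0093] F [-0.1 -0.5 -0.2] op 0.996 ff 0.0
grip t 38.8 pos [ 0.4598 -0.2709  0.0099] F [-1.   0.7  6.7] op 0.694 ff 42.9
pl t 40.1 pos [ 0.4848 -0.2467  0.0084] F [-0.   0.2 -1.3] op 0.691 ff 45.2
rel t 40.5 pos [ 0.4852 -0.2465  0.0093] F [-0.1  0.3  0.1] op 0.998 ff 0.0
above t 43.5 pos [ 0.488  -0.3856  0.1787] F [-0.5 -0.1  0.4] op -0.004 ff 0.0
0.176 0.1762 -0.2
0.175 0.1753 2.7
0.174 0.1742 3.9
0.173 0.1732 5.0
0.172 0.1723 5.7
0.171 0.1714 7.2
0.17 0.1705 8.2
0.169 0.17 12.7
0.168 0.1699 19.1
done t 46.7 pos [ 0.488  -0.386   0.2092] F [-0.5 -0.1 -0.9] op -0.002 ff 0.0
green_tray [([0.4816, -0.2578, -0.3539], np.float64(0.058), 0.0321, 0.64), ([0.4788, -0.254, -0.4238], np.float64(0.048), 0.0307, 0.97)]
end t 47.9 pos [ 0.2488 -0.4906  0.2309] F [-0.4 -0.5 -0.1] op -0.002 ff 0.0
```

View pics/pad2.png

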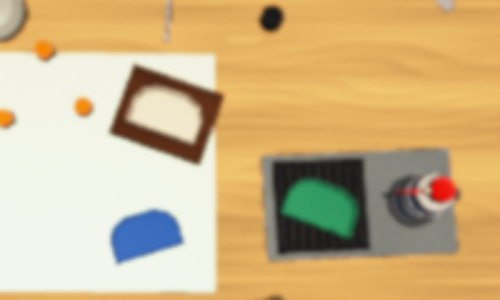

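Green tray now lies mid-pad (crop 320,207). Next I nest it, stepping down with a force check.

```bash
cat >> h.py <<'E'
def nest(xy,z,yaw=YB):
    r.move_to([*xy,z+.06],down(yaw));r.move_linear([*xy,z+.009],vel=.08);f0=r.get_obs()["contact_force"];xy=np.array(xy,float)
    for dz in np.arange(.007,-.0015,-.001):
        r.move_linear([*xy,z+dz],vel=.03);o=r.get_obs();f=o["contact_force"]-f0;print(round(dz*1000,1),round(o["tool_pos"][2],4),np.round(f,1),np.round(o["torque"],2))
        if f[2]>5: break
    return o
E
cat > i.py <<'E'
from h import *
pick([.482,-.256],YB,.009)
nest([.612,-.038],.028)
E
python3 i.py
```

```text
at t 51.1 pos [ 0.4824 -0.2563  0.0097] F [-0.2  0.4 -0.1] op 0.999 ff 0.0
grip t 51.5 pos [ 0.4823 -0.2562  0.0098] F [-2.   0.7  6.1] op 0.691 ff 43.1
7.0 0.0352 [-0.7  0.  -0.4] [ 0.    0.01 -0.03]
6.0 0.034 [0.9 0.5 0. ] [-0.    0.04 -0.  ]
5.0 0.0329 [-0.1  0.5 -1.3] [ 0.04 -0.04 -0.01]
4.0 0.0319 [ 1.7  0.1 -0.2] [ 0.06  0.02 -0.02]
3.0 0.0309 [1.2 0.6 0.1] [-0.06 -0.03  0.02]
2.0 0.0299 [ 1.  -0.5 -2. ] [-0.04  0.03  0.04]
1.0 0.0289 [ 0.7 -0.5 -0.2] [ 0.03  0.02 -0.01]
0.0 0.0288 [-3.1  0.4  9.3] [ 0.03  0.54 -0.  ]
```

```bash
cat > j.py <<'E'
from h import *
r.set_gripper(1.0);st("rel");up(.15)
r.set_joints(PARK)
S,o=look(dict(green_tray=.036,blue_tray=.006))
b=o["blue_tray"];print(b)
assert np.hypot(b[0]-.44,b[1]+.008)<.01
pick(b[:2]+[.001,0],b[2],0.0);st("up")
to_pad();press()
r.set_joints(PARK);S,o=look(dict(green_tray=.036,blue_tray=.012))
cv2.imwrite("pics/blue.png",np.vstack([cv2.resize(S[0]["pixels"][150:270,200:400,::-1],(500,300)),cv2.resize(S[1]["pixels"][100:220,150:350,::-1],(500,300))]))
st("end")
E
python3 j.py
```

```text
rel t 56.4 pos [ 0.612  -0.038   0.0279] F [0.2 0.3 0.1] op 0.998 ff 0.0
green_tray [([0.613, -0.041, -0.3563], np.float64(0.165), 0.0513, 0.87), ([0.5567, -0.1117, 2.0045], np.float64(0.118), 0.0501, 0.81)]
blue_tray [([0.4413, -0.0107, 0.29], np.float64(0.088), 0.0247, 0.9), ([0.4394, -0.0064, 0.3093], np.float64(0.089), 0.0227, 0.94)]
[ 0.44034699 -0.00856992  0.2996182 ]
at t 62.9 pos [ 0.4417 -0.0086  0.0005] F [-0.2  0.3  0.6] op 1.002 ff 0.0
grip t 63.3 pos [ 0.4416 -0.0086  0.0006] F [-2.4  0.6  7.1] op 0.689 ff 42.1
up t 64.0 pos [ 0.4411 -0.0085  0.1193] F [-0.2 -0.2 -1.2] op 0.699 ff 43.2
pad t 66.2 pos [ 0.4824 -0.2562  0.0101] F [-0.4 -0.8 -0.7] op 0.691 ff 43.2
rel t 66.6 pos [ 0.4821 -0.2561  0.0097] F [-0.3 -0.  -0.6] op 0.998 ff 0.0
above t 69.6 pos [ 0.488  -0.3856  0.1787] F [ 0.2 -0.6 -0.2] op -0.001 ff 0.0
0.176 0.1762 1.4
0.175 0.1753 4.2
0.174 0.1742 4.3
0.173 0.1732 6.9
0.172 0.1723 6.2
0.171 0.1714 8.3
0.17 0.1705 7.8
0.169 0.1701 12.8
0.168 0.17 19.1
done t 72.8 pos [ 0.4879 -0.3859  0.2092] F [0.2 0.6 0.1] op 0.001 ff 0.0
green_tray [([0.6132, -0.04, -0.3486], np.float64(0.175), 0.0517, 0.85), ([0.57, -0.1215, 2.8594], np.float64(0.108), 0.0504, 0.83)]
blue_tray [([0.4824, -0.2567, -0.3292], np.float64(0.063), 0.0308, 0.87), ([0.4821, -0.2524, -0.3347], np.float64(0.056), 0.03, 0.85)]
end t 74.1 pos [ 0.2485 -0.4907  0.2309] F [-0.4  0.8  0.5] op -0.003 ff 0.0
```

View pics/blue.png

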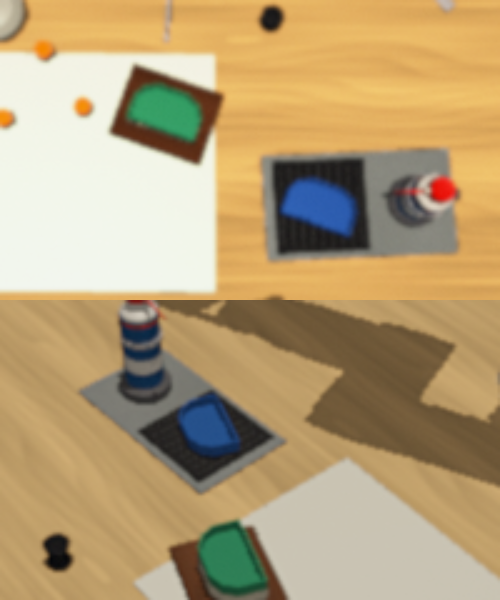

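Green is nested (rim at 0.050 m, top crop 163,112) and blue is mid-pad (318,207). Now nest blue.

```bash
cat > k.py <<'E'
from h import *
pick([.482,-.2547],YB,.009)
o=nest([.612,-.038],.045)
if o["tool_pos"][2]<.0475:
    r.set_gripper(1.0);st("rel");up(.16);r.set_joints(PARK)
    S,o=look(dict(blue_tray=.053))
    for p in S:
        W=cloud(p);h=cv2.cvtColor(p["pixels"],cv2.COLOR_RGB2HSV);m=(h[...,0]>5)&(h[...,0]<19)&(h[...,1]>190)&(np.nan_to_num(W[...,2])>.018)&(W[...,0]>.3)&(W[...,0]<.9)&(W[...,1]>-.45)&(W[...,1]<.3)
        n,l,s,_=cv2.connectedComponentsWithStats(m.astype(np.uint8))
        for i in range(1,n):
            if s[i,4]>9: Q=W[l==i];print("pot",((Q.min(0)+Q.max(0))/2).round(4),np.ptp(Q,axis=0).round(3),len(Q))
    cv2.imwrite("pics/nest.png",np.vstack([cv2.resize(S[0]["pixels"][140:220,170:330,::-1],(600,300)),cv2.resize(S[1]["pixels"][180:280,200:400,::-1],(600,300))]))
E
python3 k.py
```

```text
at t 77.3 pos [ 0.4824 -0.255   0.0097] F [ 0.1 -0.3 -0.6] op 1.001 ff 0.0
grip t 77.7 pos [ 0.4823 -0.2549  0.0097] F [-1.7  1.3  6.2] op 0.691 ff 43.3
7.0 0.0522 [-1.  -0.3 -1.2] [-0.04  0.01 -0.01]
6.0 0.051 [-1.1  0.2 -0.2] [ 0.04 -0.01  0.  ]
5.0 0.0499 [-0.3  0.1 -0.4] [-0.01 -0.04  0.05]
4.0 0.0489 [ 0.4  0.  -0.8] [ 0.01 -0.05 -0.01]
3.0 0.0479 [-0.1  1.5 -1.1] [-0.02 -0.    0.08]
2.0 0.0469 [-0.4  0.2  0. ] [-0.    0.   -0.05]
1.0 0.0459 [-0.4  0.9 -0.2] [-0.02 -0.04 -0.01]
0.0 0.0458 [-4.4  0.6  7.9] [0.04 0.5  0.02]
rel t 82.6 pos [ 0.612  -0.038   0.0449] F [-0.6  0.8 -0.1] op 1.0 ff 0.0
blue_tray [([0.623, -0.0417, -0.3368], np.float64(0.165), 0.0685, 0.67), ([0.5735, -0.1211, 2.9028], np.float64(0.106), 0.0667, 0.58)]
pot [0.7003 0.1365 0.0276] [0.023 0.022 0.015] 35
pot [0.6162 0.0784 0.0292] [0.02  0.015 0.013] 21
pot [0.5983 0.1908 0.0313] [0.016 0.014 0.014] 22
pot [0.6192 0.0833 0.0285] [0.021 0.02  0.006] 39
pot [0.603  0.1953 0.028 ] [0.023 0.021 0.009] 54
pot [0.7021 0.1413 0.0296] [0.021 0.023 0.008] 52
```

View pics/nest.png

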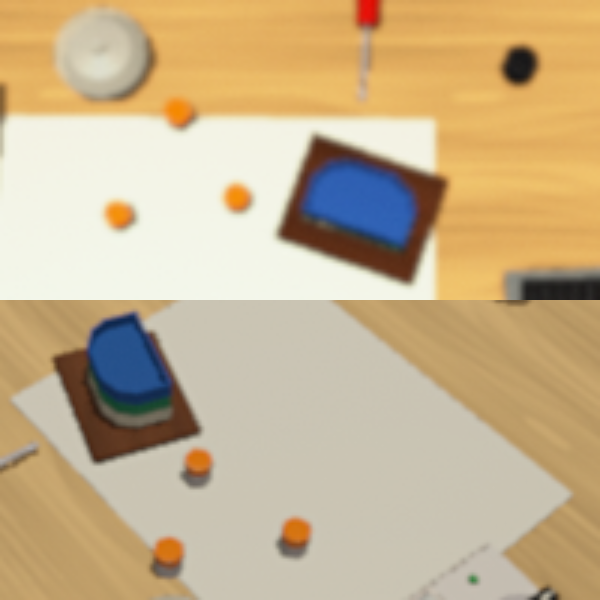

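Blue is nested level on the stack (top crop 360,205; rim 0.067 m). Three pots are on the bench at (178,110), (237,197) and (120,214), so I move them now.

```bash
cat > l.py <<'E'
from h import *
c,s=np.cos(YB),np.sin(YB);Rm=np.array([[c,-s],[s,c]]);B=np.array([.612,-.0385])
for P,t in(((.618,.0815),(-4,-30)),((.601,.1935),(-4,0)),((.7015,.139),(-4,30))):
    o=pick(P,YB,.016,sq=30,hov=.11,pre=.6)
    if not .25<o["opening"]<.36: print("miss");break
    w=B+Rm@(np.array(t)/1000)
    r.move_to([*w,.14],down(YB));r.move_linear([*w,.080],vel=.1);f0=r.get_obs()["contact_force"][2]
    for z in(.075,.072,.070,.069):
        r.move_linear([*w,z],vel=.05);f=r.get_obs()["contact_force"][2]-f0
        if f>4: break
    st("place");print(f);r.set_gripper(.6);up(.16)
r.set_joints(PARK);r.set_gripper(1.0)
S=[r.get_image(n) for n in("top","scene")]
for p in S:
    for q in pots(p): print(q.round(3))
cv2.imwrite("pics/fin.png",np.vstack([cv2.resize(S[0]["pixels"][140:220,170:330,::-1],(600,300)),cv2.resize(S[1]["pixels"][170:250,190:350,::-1],(600,300))]))
cv2.imwrite("pics/fin_s.png",cv2.resize(S[1]["pixels"][:,:,::-1],(800,600)))
st("end")
E
python3 l.py
```

```text
at t 89.6 pos [0.6185 0.0815 0.0167] F [ 0.5 -0.2  0.2] op 0.604 ff 0.0
grip t 89.9 pos [0.6184 0.0815 0.0169] F [-2.7 -0.3  6.5] op 0.288 ff 29.3
place t 93.0 pos [ 0.5984 -0.0655  0.0689] F [-0.2  0.2 -1. ] op 0.287 ff 29.4
-0.8501512811330032
at t 96.3 pos [0.6015 0.1936 0.0168] F [ 0.4  0.5 -0.1] op 0.6 ff 0.0
grip t 96.7 pos [0.6014 0.1936 0.0169] F [-0.3 -0.7  6.7] op 0.29 ff 29.3
place t 100.0 pos [ 0.6082 -0.0372  0.069 ] F [-0.2  0.4 -0.7] op 0.287 ff 29.5
-0.9429731563473815
at t 103.1 pos [0.7021 0.1391 0.017 ] F [ 0.7 -0.   0. ] op 0.601 ff 0.0
grip t 103.5 pos [0.7019 0.1391 0.017 ] F [-0.4  0.7  6.7] op 0.289 ff 29.4
place t 106.7 pos [ 0.618  -0.0089  0.069 ] F [ 0.3 -0.2 -0.1] op 0.285 ff 29.5
-0.6157538142503317
[ 6.16e-01 -1.10e-02  8.10e-02  2.20e-02  1.70e-02  2.00e+01]
[ 6.08e-01 -3.50e-02  8.10e-02  4.30e-02  7.90e-02  1.30e+02]
end t 110.4 pos [ 0.2478 -0.4909  0.231 ] F [-0.8  1.1  0.4] op 1.001 ff 0.0
```

View pics/fin.png

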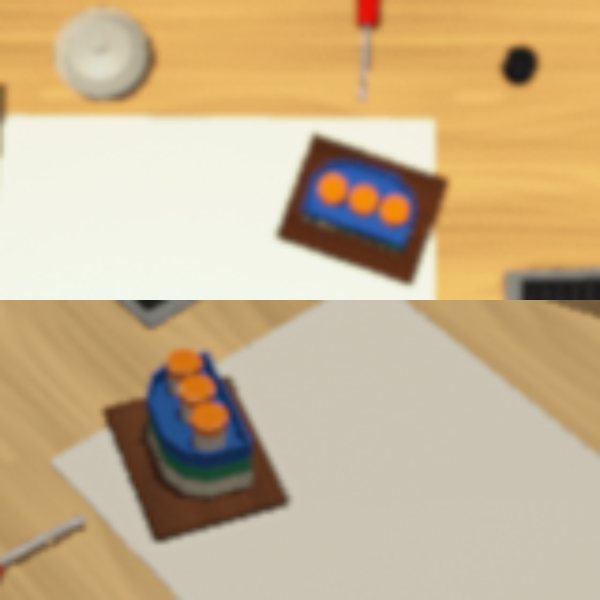

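View pics/fin_s.png

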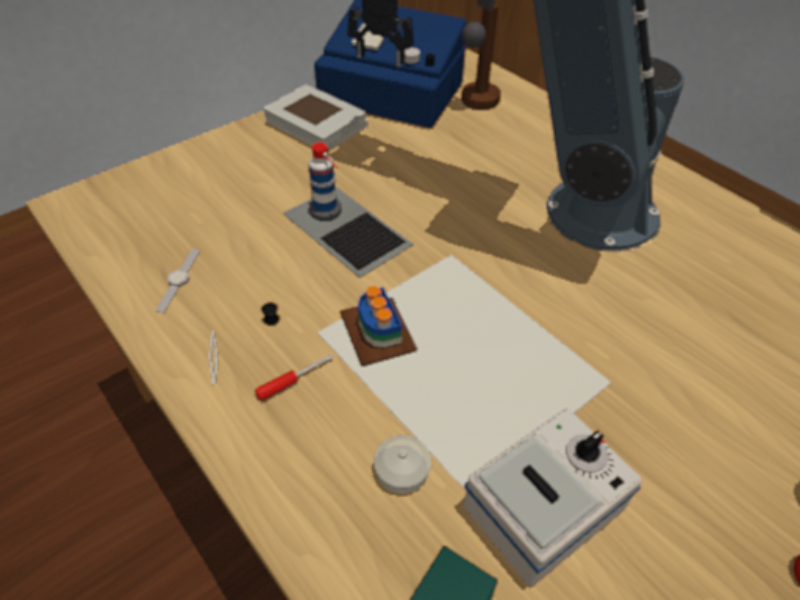

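All three pots stand in the blue tray (top crop 332–395, 187–210; lid tops at 0.081 m). The knob's bar points to the red mark (600,440), and the dish, loupe and screwdriver haven't moved. I'm handing in.

```bash
python3 -c "
from cell import r
print(r.hand_in())"
```

```text
the job is handed in; nothing more can be done
None
```

The job is handed in at about 110 s, with no verdict returned: timer at its zero stop, green then blue blown off and nested, and all three pots upright in the blue tray; the green tray was knocked off-centre on the pad, so I re-centred it and pressed the cap again.

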